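Start the clamp screw in its threaded boss

ROBOT

A 6-joint arm with a two-finger parallel gripper is mounted at the origin on a cart in front of the work surface, level with it; the furniture and walls round the work are solid. World frame = base frame: x ahead of the robot, y to its left, z up, the work surface at z = 0. Lengths are in m, angles in degrees, forces in N, time in s.
With the tool pointing down it reaches from about 0.25 to 0.725 m from the base axis. Payload 4 kg.
Tool frame: the origin (TCP) lies midway between the tips of the shut fingers; the grasp point (between the pads) lies robot.tcp_to_grasp behind it (robot.tcp_to_grasp is the distance from the TCP to the grasp point, in m); y points along the fingers, x is the direction in which the jaws open and shut, and the axes are right-handed (so a half turn about y gives the same grasp; the last joint's range is limited). The gripper opens to 85 mm and grips with 20 to 120 N. Pads are 22 mm wide; open, the fingers measure 114 mm over their backs; the gripper's body (76 mm by 85 mm) begins 54 mm behind the grasp point. The pads swing forward as they close: fully open they stand 13 mm farther back than shut.
Start: joints at [-66.692, 13.785, 0.286, 76.501, 0, 90], TCP at [0.198, -0.459, 0.231] pointing down, gripper open.
Joint ranges: [-155.79, 155.79], [-60.16, 107.12], [-62.33, 73.08], [-114, 123.19], [-81.49, 82.49], [-180, 180]. Speed limits (degrees/s): [159.86, 159.86, 180, 180, 180, 180].

INTERFACE

Orientations are given as a 3x3 rotation matrix whose columns are the frame's x, y, z axes.
In Python, from rig import robot gives the robot as it stands. The module is installed in compiled form; this text tells all that it offers.
- The arm moves only by the shell command python3 -m handwheel 'ROWS' [FORCE]. ROWS is JSON, a list of rows, each a list of 7 numbers: the closure in counts, from 0 (fully open) to 255 (shut), then the shift along the tool's x, y, z in units of 25 mm (1.0 is 25 mm), then the turn, a rotation vector about the tool's x, y, z in rad. A call has 1 to 5 rows; each row shifts and turns the pose as measured when the row begins, along the tool's axes as they then stand; what a row does not reach is not made up. A row lasts 1/10 s, in which the tool goes at most 50 mm and 8.59 degrees, less where a joint would pass 70% of its speed; a pose out of reach is approached as far as the arm can. A call is refused whole if a number of a shift passes 1 or a number of a turn 0.15, either way. A call with a gripper value outside its range is refused whole. The fingers move at their own pace and stop on an object; FORCE is the grip in N (left out, the last holds). Time passes only in rows, so rows that do not move let the fingers close. It gives the time, the measured TCP pose, the force and the opening at its end, in the units of the state.
- robot.state(): the state, without advancing time (a new reading comes with each control period).
- robot.capture(name): name is "scene" or "top" or "wrist"; returns a dict with "img" (400x640x3 uint8, blue, green, red), "depth" (400x640 float32, m along the optical axis (not along the pixel's ray), 0 where there is no reading), "fx", "fy", "cx", "cy" (pixels), "cam_to_world" (4x4, takes a point from camera to world coordinates); the wrist camera has in their place "mount" (4x4, takes a point from camera to tool coordinates, whose origin is the TCP and whose axes are the tool frame's). Camera axes: x right, y up, looking along -z (the intrinsics and any distortion apply to the point x, -y, -z); pixel columns grow to the right and rows downward; lengths in m; the calibration is good to about 2 mm. A picture is of the moment at which its call begins: read the wrist's pose just before it.
- robot.job_done(): hands the job in, once; it reports no verdict.
The state is a dict: "time_s": time; "joint_pos": joint angles; "joint_velocities": joint speeds; "tau": joint torques, N m; "eef_pos": TCP position; "orientation": TCP orientation; "contact_force": force on the tool from outside, world axes, zero at the start; "ft_torque": the same for the moment, N m; "width": finger opening in m.
Only numpy, scipy, OpenCV 4.12 (cv2) and the standard library are available. Lean on these libraries where they do the work, as an engineer would, in place of code of your own. Each camera call takes 0.05 s, during which the arm holds its last target.

TASK

Two specimen clamps stand on the bench; on one the knurled screw is already right down, on the other it stands proud, its thread only resting on the face of the threaded boss. Turn the proud screw backward (anticlockwise seen from above) until you feel it drop into the start of the thread, then forward (clockwise) one full turn so that it is properly started. Finish with the gripper still holding the head of this screw, and do not touch the finished clamp or shift the other things on the bench.

Things in the scene. Friction and masses are not known exactly. Their poses are not given: they have to be found in the camera images.
- clamp: dark steel C-frame specimen clamp fixed to the bench (base plate 104 x 70 x 12 mm, column on its own +x side, arm and round threaded boss of 44 mm diameter whose top is 92 mm above the bench, specimen lying under it). Its screw stands proud. Origin on the screw's axis, at the underside of the base plate on the bench; z up.
- screw: proud steel thumb screw in that clamp, captive on a vertical axis, about 0.25 kg. Origin in the middle of its round knurled head (34 mm diameter, 24 mm high, may be gripped at any yaw); a dark index groove on top runs from the middle along its own -x. Origin is 138 mm above the bench at the start, 131 mm once dropped in, 124 mm after one forward turn. Threaded shank 22 mm thick.
- screw_turn (a joint): angle of that screw, rad, grows as it turns forward (clockwise from above). 0.9 to 2.0 at the start, resting on the boss's flat face. The thread's entry is at about 0: between -0.25 and 0.2 the screw can drop freely by 7 mm. Once dropped it goes back no further than about -0.4, and sinks 7 mm per forward turn, to a stop at 7.6. Turning takes about 0.05 N m.
- clamp_done: the other clamp, the same in shape and size but with its screw already right down (head's middle 120 mm above the bench); origin and axes as for the first clamp. It is not to be touched.
- tweezers: steel tweezers 126 mm long lying on the bench; bystander, origin at the middle of its underside
- specimen_1: black mounted specimen 30 mm in diameter, 21 mm high; bystander, origin at the middle of its underside
- specimen_3: green mounted specimen 30 mm in diameter, 19 mm high; bystander, origin at the middle of its underside
- tape_roll: roll of tape 100 mm in diameter, 25 mm high; bystander, origin at the middle of its underside
- hex_key: hex key 99 mm long; bystander, origin at the middle of its underside
- pen_marker: marker pen 135 mm long; bystander, origin at the middle of its underside
- calculator: pocket calculator 122 x 72 mm; bystander, origin at the middle of its underside
- boss_top (a point): centre of the round top face of the proud screw's boss, 92 mm above the bench, boss diameter 44 mm. The screw falls in by its own weight when the grip is loose; in a firm grip it does not fall by itself, but goes down with the fingers when they press lightly (about 5 N).

How it is judged (in metres and radians):
On the way:
1. the proud screw, turned backward, has dropped into the start of the thread (head at least 3.5 mm lower, turn at most 0.5 rad) (z of screw in the frame of clamp below 0.1345 m and value of joint screw_turn below 0.5 rad), for 0.1 s.
At the end, for the whole second after the job is handed in: After the drop the screw has been turned forward one turn (screw_turn 2 pi, within 0.7 rad) and its head has sunk with the thread (its middle less than 126.5 mm above the bench); it is at rest and the fingers still grip it with more than 2 N (value of joint screw_turn between 5.58 and 6.98 rad and z of screw in the frame of clamp below 0.1265 m and velocity of joint screw_turn between -0.1 and 0.1 rad/s and contact force between the fingers and screw above 2 N); the arm keeps its last pose, push and grip.
It fails at once if the finished clamp is pushed or its screw handled (more than 3 N) (contact force between the arm and clamp_done above 3 N).
It fails at once if the finished clamp is handled with the fingers (more than 3 N) (contact force between the fingers and clamp_done above 3 N).
It fails at once if a bystander is shifted by more than 20 mm (distance of any of tweezers, specimen_1, specimen_3, tape_roll, hex_key, pen_marker, calculator from where it was at the start of the episode above 0.02 m).
It also fails if it takes over 72 s, if anything falls off the work surface, if the arm or the gripper's body presses on something with over 40 N, if the wrist force passes 120 N, or if a joint passes its speed limit or range.

## Working session

There is one attempt and no reset: what is moved stays moved. The work goes in short steps, Python scripts to look and compute and a shell command to move; the robot and the scene stay as the last step left them, time stands still between calls to the robot, and variables do not carry over. Pictures are saved under pics/ and viewed, and the job is handed in when it is done.

```bash
mkdir -p pics; python3 - <<'E'
from rig import robot
import cv2,numpy as np
s=robot.state(); print(s, robot.tcp_to_grasp)
for n in("scene","top"):
    c=robot.capture(n); cv2.imwrite(f"pics/{n}0.png",c["img"]); np.savez(f"{n}0.npz",**{k:v for k,v in c.items()})
    print(n,c["fx"],c["fy"],c["cx"],c["cy"],np.round(c["cam_to_world"],3).tolist(),[k for k in c])
E
```

```text
{'time_s': 0.0, 'joint_pos': array([-6.66926216e+01,  1.38310985e+01,  2.13019644e-01,  7.65009722e+01,
        1.93820079e-03,  8.99998173e+01]), 'joint_velocities': array([ 0.01685356,  0.03344397,  0.00656689,  0.02842012, -0.15848478,
        0.10258996]), 'tau': array([-1.99769151e-03, -3.72312534e+01,  2.52410012e+01,  1.68251758e-02,
       -2.35833386e-04, -1.04172457e-05]), 'eef_pos': array([ 0.1975909 , -0.45861241,  0.23041792]), 'orientation': array([[ 3.95665849e-01, -7.91054626e-04,  9.18394202e-01],
       [-9.18392192e-01,  1.92165417e-03,  3.95666639e-01],
       [-2.07782997e-03, -9.99997841e-01,  3.38345383e-05]]), 'contact_force': array([-0.7908991 , -0.15474886,  0.37334088]), 'ft_torque': array([-0.00561745, -0.0065571 , -0.013698  ]), 'width': 0.08578891949774074} 0.0187
scene 379.9634404370817 379.9634404370817 319.8953662318171 190.66217119749362 [[-0.489, 0.674, -0.554, 0.035], [-0.872, -0.379, 0.31, 0.354], [-0.001, 0.634, 0.773, 0.817], [0.0, 0.0, 0.0, 1.0]] ['img', 'depth', 'fx', 'fy', 'cx', 'cy', 'cam_to_world']
top 403.0927463890023 403.0927463890023 321.6248433490977 198.65142488066465 [[-0.016, 0.995, -0.098, 0.429], [-1.0, -0.014, 0.023, 0.087], [0.022, 0.098, 0.995, 1.275], [0.0, 0.0, 0.0, 1.0]] ['img', 'depth', 'fx', 'fy', 'cx', 'cy', 'cam_to_world']
```

View pics/scene0.png

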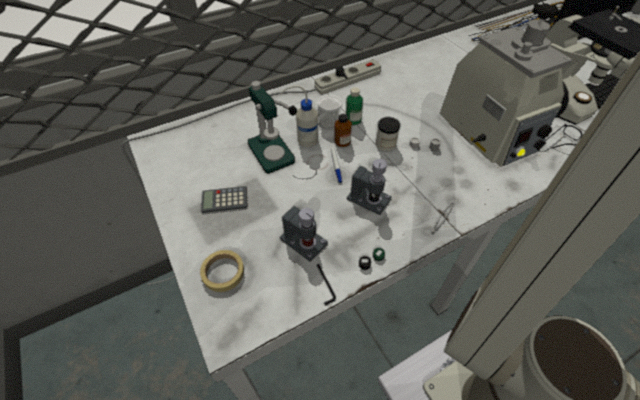

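View pics/top0.png

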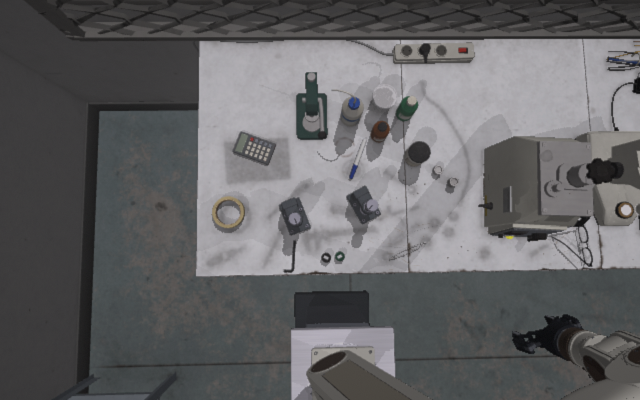

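```bash
cat > h.py <<'E'
import numpy as np,cv2
def pts(c,d=None):
    d=c["depth"] if d is None else d
    v,u=np.mgrid[:400,:640]
    X=(u-c["cx"])/c["fx"]*d; Y=-(v-c["cy"])/c["fy"]*d
    P=np.stack([X,Y,-d],-1)
    M=c["cam_to_world"]; return P@M[:3,:3].T+M[:3,3]
def ray(c,u,v,z):
    M=c["cam_to_world"]; r=M[:3,:3]@np.array([(u-c["cx"])/c["fx"],-(v-c["cy"])/c["fy"],-1]); o=M[:3,3]
    return o+r*(z-o[2])/r[2]
E
python3 - <<'E'
from h import *
for n,(u0,u1,v0,v1) in {"top":(270,400,175,245),"scene":(270,400,150,265)}.items():
    c=dict(np.load(n+"0.npz")); 
    cv2.imwrite(f"pics/{n}z.png",cv2.resize(c["img"][v0:v1,u0:u1],None,fx=5,fy=5,interpolation=cv2.INTER_CUBIC))
    P=pts(c); ok=c["depth"]>0
    m=(ok&(P[...,2]>.105)&(P[...,2]<.17)).astype(np.uint8); m[:v0]=0;m[v1:]=0;m[:,:u0]=0;m[:,u1:]=0
    k,l,st,ce=cv2.connectedComponentsWithStats(m)
    for i in range(1,k):
        q=P[l==i]; print(n,st[i],np.median(q,0).round(4),q.min(0).round(4),q.max(0).round(4))
E
```

```text
top [365 199  13  13 128] [ 0.5197 -0.0786  0.1484] [ 0.5034 -0.0958  0.1272] [ 0.5368 -0.0634  0.1536]
top [288 212  13  13 120] [0.487  0.1392 0.1308] [0.4701 0.1222 0.1153] [0.5043 0.1565 0.1383]
scene [371 159  16  20 232] [ 0.5127 -0.0759  0.1456] [ 0.5012 -0.0985  0.1051] [ 0.5362 -0.0636  0.1515]
scene [298 208  16  17 226] [0.4798 0.141  0.1303] [0.4682 0.1208 0.1088] [0.5012 0.1563 0.134 ]
```

View pics/topz.png

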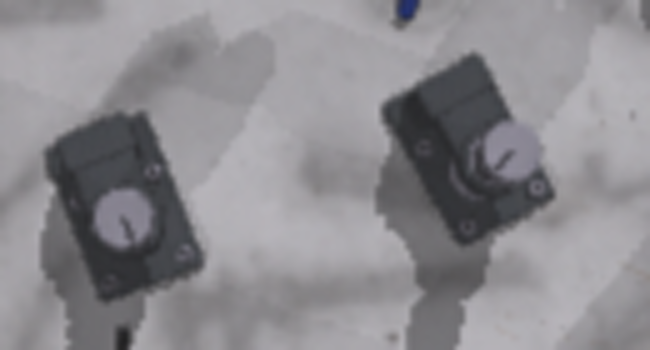

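View pics/scenez.png

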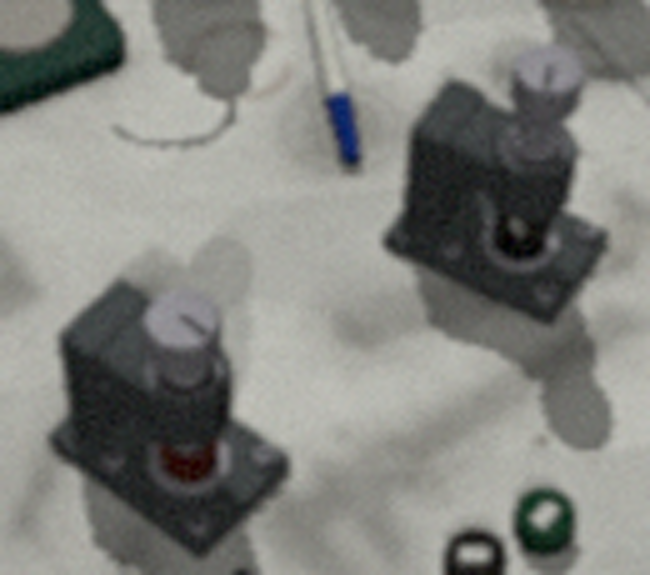

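```bash
python3 - <<'E'
from h import *
for n,(u0,u1,v0,v1) in {"top":(362,382,195,215),"scene":(366,392,155,182)}.items():
    c=dict(np.load(n+"0.npz")); P=pts(c); d=c["depth"]
    m=((P[...,2]>.143)&(P[...,2]<.16)&(d>0)); k=np.zeros_like(m);k[v0:v1,u0:u1]=1; m&=k
    # bright top
    g=cv2.cvtColor(c["img"],cv2.COLOR_BGR2GRAY)
    cn=max(cv2.findContours(m.astype(np.uint8),0,1)[0],key=cv2.contourArea)
    e=cv2.fitEllipse(cn); print(n,e,ray(c,*e[0],.150).round(4), m.sum(), P[m].mean(0).round(4))
c=dict(np.load("top0.npz"));P=pts(c)
np.set_printoptions(linewidth=250)
print((P[182:226:2,344:386:2,2]*1000).round(0).astype(int))
# base plate: z 8..20mm + whole clamp mask footprint
z=P[...,2]; m=((z>.006)&(z<.125)).astype(np.uint8); m[:180]=0;m[232:]=0;m[:,:340]=0;m[:,390:]=0
q=P[m>0][:,:2]; r=cv2.minAreaRect((q*1000).astype(np.float32)); print(r, cv2.boxPoints(r).round(1).tolist())
for a in range(4): pass
E
```

```text
top ((371.6715087890625, 204.5616912841797), (11.102582931518555, 11.513078689575195), 23.041872024536133) [ 0.5206 -0.0798  0.15  ] 114 [ 0.5209 -0.0801  0.1486]
scene ((378.8738708496094, 164.0372314453125), (10.606155395507812, 14.148903846740723), 95.99469757080078) [ 0.5155 -0.0778  0.15  ] 134 [ 0.5169 -0.079   0.1481]
[[  4   2  -4   4   5   2   1   2   6  -1   4   1   7   1   0   2   2  -1   3   1   2]
 [  1  -6  -1   0   1   2   2   0   5   2  -2   6   3  -1   3   0  -2  -2   2  -3   3]
 [  0  -3   3   4  -1   6   5   3   6   4  88   1  -4   0   2   0   3  -3   3  -1   1]
 [  4   2   3   0   2   1   2   3  87  91  90  87   2   0  -1   0   2  -3  -1   8   2]
 [  3   1   0   0  -6   0  88  92  91  89  88  93  84   2   2   0   0   7   0   1   0]
 [  2   5   1   0  12  86  87  91  88  86  88  87  89   0   5   0   1   4   4   4   1]
 [  3   5   1  15  67  88  92  90  89  86  85  89  87   4   2   4   2   2   0   0   1]
 [ -3  10  13  10  45  87  86  85  89  88  88  86  90  87   3   1   3   4   5   2   2]
 [ -1   3  11  12  24  66  88  88  82  86  87  91  86  87  11  -1   9   0   3
[... 648 characters left out ...]
  11  16  15  10  60  63  12   9  11  11   6  -1  -5   1]
 [  4   3  -1   0   2   1  -1  12  11  17  14  11   8  11  12   8   6   5   0   4  -4]
 [ -2   0   2   2   1   1   1   2  13  10  10  12  11   7   8  -1   3   0   1   1   0]
 [ -2   4  -4   0  -2   4   1   0  10  15  22  14  15   3  -3   1   0  -1   2   3   2]
 [  2   4   5  -3   3   0   3   2  -2  12   9   2   1   3   0   6   0   4   5  -1  -1]
 [  2   1   0   2  -3   0  -1   0  -3   6   3   3   3   4   0   4  -4   6   1   5   1]]
((529.8572387695312, -79.51980590820312), (162.05909729003906, 148.4928436279297), 0.5090463161468506) [[448.20001220703125, -6.0], [449.5, -154.5], [611.5, -153.0], [610.2000122070312, -4.599999904632568]]
```

```bash
python3 -m handwheel '[[0,0,-0.2,0,0,-0.145,0],[0,0,-0.2,0,0,-0.145,0],[0,0,0,0,0,-0.145,0],[0,0,0,0,0,-0.145,0],[0,0,0,0,0,-0.145,0]]' 40; python3 -c "
from rig import robot
s=robot.state();print(s['joint_pos'],s['orientation'].round(3),s['eef_pos'])"
```

```text
time_s: 0.6
eef_pos: [0.1968, -0.4569, 0.238]
orientation: [[0.915, -0.003, 0.403], [-0.402, 0.008, 0.915], [-0.006, -1.0, 0.006]]
contact_force: [-0.0, -0.5, 0.1]
width: 0.0853
[-6.66923883e+01  1.37374969e+01  1.22340053e+00  7.79800139e+01
 -1.55611959e-03  4.70424130e+01] [[ 0.915 -0.003  0.403]
 [-0.402  0.008  0.915]
 [-0.006 -1.     0.006]] [ 0.19683231 -0.45689327  0.23800514]
```

```bash
for i in 1 ; do python3 -m handwheel '[[0,0.3,-0.05,1,0,0,0],[0,0.3,-0.05,1,0,0,0],[0,0.3,-0.05,1,0,0,0],[0,0.3,-0.05,1,0,0,0],[0,0.3,-0.05,1,0,0,0]]'; python3 -m handwheel '[[0,0.3,0,1,0,0,0],[0,0.3,0,1,0,0,0],[0,0.3,0,1,0,0,0],[0,0.3,0,1,0,0,0],[0,0.3,0,1,0,0,0]]'; done
```

```text
time_s: 1.1
eef_pos: [0.2811, -0.3553, 0.2418]
orientation: [[0.914, -0.007, 0.407], [-0.406, 0.013, 0.914], [-0.012, -1.0, 0.009]]
contact_force: [-0.6, -1.4, -0.0]
width: 0.0853
time_s: 1.6
eef_pos: [0.368, -0.2509, 0.2406]
orientation: [[0.913, -0.01, 0.407], [-0.407, 0.016, 0.913], [-0.016, -1.0, 0.01]]
contact_force: [-0.2, 0.3, 0.3]
width: 0.0852
```

```bash
python3 -m handwheel '[[0,0.3,0,1,0,0,0],[0,0.3,0,1,0,0,0],[0,0.3,0,1,0,0,0],[0,0.3,0,1,0,0,0],[0,0.3,0,1,0,0,0]]'; python3 -m handwheel '[[0,0.3,0,0.9,0,0,0],[0,0.3,0,0.9,0,0,0],[0,0,0,0,0,-0.14,0],[0,0,0,0,0,-0.14,0],[0,0,0,0,0,-0.14,0]]';  python3 - <<'E'
from rig import robot
from h import *
s=robot.state();print(s['joint_pos'].round(1),s['eef_pos'])
c=robot.capture("wrist");cv2.imwrite("pics/w1.png",c["img"]);print(c["mount"].round(3))
E
```

```text
time_s: 2.1
eef_pos: [0.4547, -0.1466, 0.2391]
orientation: [[0.913, -0.015, 0.407], [-0.407, 0.017, 0.913], [-0.021, -1.0, 0.01]]
contact_force: [0.1, -0.5, -0.4]
width: 0.0855
time_s: 2.6
eef_pos: [0.4887, -0.1059, 0.2361]
orientation: [[1.0, -0.02, -0.023], [0.023, 0.019, 1.0], [-0.02, -1.0, 0.02]]
contact_force: [-0.2, -0.3, 0.1]
width: 0.0855
[-12.7  14.8   2.3  78.9   0.8  76. ] [ 0.48870573 -0.10588805  0.23608654]
[[ 1.     0.002  0.     0.002]
 [-0.     0.318 -0.948 -0.143]
 [-0.001  0.948  0.318  0.082]
 [ 0.     0.     0.     1.   ]]
```

View pics/w1.png

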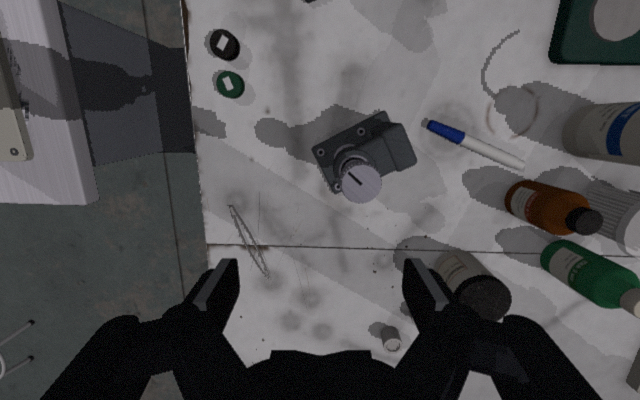

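```bash
cat >> h.py <<'E'
def look(robot,name,crop=None):
    s=robot.state(); c=robot.capture("wrist"); T=np.eye(4);T[:3,:3]=s["orientation"];T[:3,3]=s["eef_pos"]
    c["cam_to_world"]=T@c["mount"]; cv2.imwrite(f"pics/{name}.png",c["img"]); return s,c
def plan(s,p,yaw):
    from scipy.spatial.transform import Rotation as R
    O=s["orientation"]; x=np.array([np.cos(yaw),np.sin(yaw),0]); y=np.array([0,0,-1.]); G=np.stack([x,y,np.cross(x,y)],1)
    d=O.T@(np.array(p)-s["eef_pos"])
    print("shift units",(d/.025).round(2),"rot",R.from_matrix(O.T@G).as_rotvec().round(3),"j",s["joint_pos"].round(1))
E
python3 - <<'E'
from rig import robot
from h import *
s,c=look(robot,"w2")
P=pts(c); z=P[...,2]; near=np.hypot(P[...,0]-.519,P[...,1]+.079)<.05
m=(near&(z>.14)&(z<.16)&(c["depth"]>0)).astype(np.uint8)
cn=max(cv2.findContours(m,0,1)[0],key=cv2.contourArea); e=cv2.fitEllipse(cn); print(e,ray(c,*e[0],.15).round(4),P[m>0].mean(0).round(4),np.ptp(P[m>0],0))
g=cv2.cvtColor(c["img"],cv2.COLOR_BGR2GRAY); 
mm=cv2.erode(m,np.ones((3,3)))>0; med=np.median(g[mm]); dk=mm&(g<med*.7); v,u=np.nonzero(dk); W=np.array([ray(c,a,b,.15) for a,b in zip(u,v)])
cen=ray(c,*e[0],.15); dd=(W.mean(0)-cen); print(len(u),dd, "groove yaw",np.degrees(np.arctan2(dd[1],dd[0])))
# base plate rect: z~12mm corner and column/arm top edges
pm=(np.hypot(P[...,0]-.53,P[...,1]+.07)<.12)&(z>.07)&(z<.105)&(c["depth"]>0); q=P[pm][:,:2]
r=cv2.minAreaRect((q*1000).astype(np.float32)); print(r); far=q[np.hypot(*(q-cen[:2]).T)>.035]; f=far.mean(0)-cen[:2]; print("col yaw",np.degrees(np.arctan2(f[1],f[0])))
cv2.imwrite("pics/w2z.png",cv2.resize(c["img"][100:210,300:430],None,fx=5,fy=5,interpolation=2))
plan(s,[cen[0],cen[1],.23],np.radians(174.5))
E
```

```text
((360.7459716796875, 182.58197021484375), (40.61567306518555, 41.12825012207031), 64.39010620117188) [ 0.5213 -0.0798  0.15  ] [ 0.5214 -0.08    0.1494] [0.0346559  0.03461995 0.01177566]
97 [-6.28927314e-03  6.57217407e-03  2.49800181e-16] groove yaw 133.73992284090173
((539.7727661132812, -72.07373046875), (83.65364074707031, 46.18049621582031), 28.804460525512695)
col yaw 28.854372024287738
shift units [1.34 0.23 1.01] rot [-0.032 -3.019  0.028] j [-12.7  14.8   2.3  78.9   0.8  75.8]
```

View pics/w2z.png

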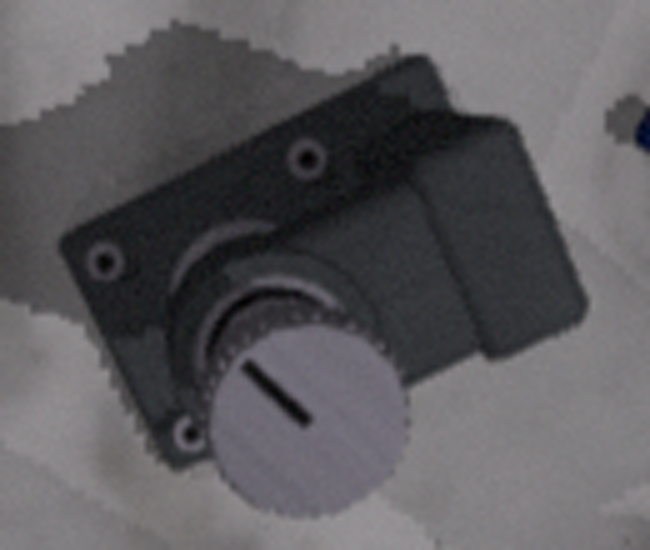

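```bash
python3 -m handwheel '[[0,0.67,0,0.5,-0.016,0,0.014],[0,0.67,0,0.5,-0.016,0,0.014],[0,0,0,0,0,-0.145,0],[0,0,0,0,0,-0.145,0],[0,0,0,0,0,-0.145,0]]'; python3 -m handwheel '[[0,0,0,0,0,-0.145,0],[0,0,0,0,0,-0.145,0],[0,0,0,0,0,-0.145,0],[0,0,0,0,0,-0.145,0],[0,0,0,0,0,-0.145,0]]';python3 -m handwheel '[[0,0,0,0,0,-0.145,0],[0,0,0,0,0,-0.145,0],[0,0,0,0,0,-0.145,0],[0,0,0,0,0,-0.145,0],[0,0,0,0,0,-0.145,0]]';python3 -m handwheel '[[0,0,0,0,0,-0.145,0],[0,0,0,0,0,-0.145,0],[0,0,0,0,0,-0.145,0],[0,0,0,0,0,-0.145,0],[0,0,0,0,0,-0.145,0]]'; python3 - <<'E'
from rig import robot
from h import *
s=robot.state(); plan(s,[.5205,-.0798,.2],np.radians(178.3)); print(s["eef_pos"],s["orientation"].round(3))
E
```

```text
time_s: 3.2
eef_pos: [0.5217, -0.0803, 0.2338]
orientation: [[0.9, -0.052, -0.432], [0.432, -0.014, 0.902], [-0.053, -0.999, 0.01]]
contact_force: [0.2, -0.3, -0.8]
width: 0.085
time_s: 3.7
eef_pos: [0.5206, -0.0807, 0.2321]
orientation: [[0.377, -0.056, -0.925], [0.926, -0.014, 0.378], [-0.034, -0.998, 0.047]]
contact_force: [0.9, 0.5, 0.3]
width: 0.0853
time_s: 4.2
eef_pos: [0.5193, -0.0815, 0.2306]
orientation: [[-0.341, -0.06, -0.938], [0.94, -0.013, -0.341], [0.008, -0.998, 0.061]]
contact_force: [0.3, -0.2, -0.4]
width: 0.0854
time_s: 4.7
eef_pos: [0.518, -0.0822, 0.2292]
orientation: [[-0.882, -0.063, -0.466], [0.468, -0.013, -0.884], [0.05, -0.998, 0.041]]
contact_force: [0.1, 0.3, -0.2]
width: 0.0855
shift units [-0.1   1.16 -0.18] rot [-0.029 -0.457  0.058] j [ -8.3  19.5   7.6  81.6  -1.2 -70.4]
[ 0.51795773 -0.08223644  0.22919875] [[-0.882 -0.063 -0.466]
 [ 0.468 -0.013 -0.884]
 [ 0.05  -0.998  0.041]]
```

```bash
cat >> h.py <<'E'
def rep(robot,p):
    s=robot.state(); O=s["orientation"]
    t=O.T@np.cross(O[:,1],[0,0,-1.]); d=O.T@(np.array(p)-s["eef_pos"])
    print("t",round(s["time_s"],2),"tcp",s["eef_pos"].round(4),"yaw",np.degrees(np.arctan2(O[1,0],O[0,0])).round(2),"tilt fix",t.round(3),"shift u",(d/.025).round(3),"j",s["joint_pos"].round(1),"F",s["contact_force"].round(1),"T",s["ft_torque"].round(2),"w",round(s["width"],4)); return s
E
python3 -m handwheel '[[0,-0.1,0.2,-0.18,0,-0.115,0],[0,0,0.2,0,0,-0.115,0],[0,0,0.2,0,0,-0.115,0],[0,0,0,0,0,-0.115,0],[0,0,0,0,0,0,0]]'; python3 - <<'E'
from rig import robot
from h import *
rep(robot,[.5205,-.0798,.2])
E
```

```text
time_s: 5.2
eef_pos: [0.5203, -0.0803, 0.2121]
orientation: [[-0.998, -0.066, -0.025], [0.026, -0.012, -1.0], [0.066, -0.998, 0.014]]
contact_force: [-0.3, 0.5, 0.5]
width: 0.0855
t 5.2 tcp [ 0.5203 -0.0803  0.2121] yaw 178.49 tilt fix [-0.014 -0.     0.066] shift u [-0.04   0.483 -0.026] j [ -8.1  20.2   6.2  79.6  -1.2 -96.5] F [-0.3  0.5  0.5] T [-0.02 -0.   -0.04] w 0.0855
```

```bash
python3 -m handwheel '[[0,0,0.2,0,-0.014,0,0.066],[0,0,0,0,0,0,0]]'; python3 - <<'E'
from rig import robot
from h import *
s=rep(robot,[.5205,-.0798,.2])
s,c=look(robot,"w3")
P=pts(c); z=P[...,2]; near=np.hypot(P[...,0]-.52,P[...,1]+.08)<.04
m=(near&(z>.14)&(z<.16)&(c["depth"]>0)).astype(np.uint8)
cn=max(cv2.findContours(m,0,1)[0],key=cv2.contourArea); e=cv2.fitEllipse(cn); print(e,ray(c,*e[0],.15).round(4))
E
```

```text
time_s: 5.4
eef_pos: [0.5194, -0.0804, 0.2058]
orientation: [[-0.999, -0.001, -0.035], [0.035, 0.001, -0.999], [0.001, -1.0, -0.001]]
contact_force: [0.3, -0.7, -0.1]
width: 0.0853
t 5.4 tcp [ 0.5194 -0.0804  0.2058] yaw 177.98 tilt fix [ 0.001 -0.     0.001] shift u [-0.045  0.233 -0.023] j [ -8.8  17.4   1.3  74.    0.  -96.8] F [ 0.3 -0.7 -0.1] T [-0.02  0.05  0.02] w 0.0853
((319.62921142578125, 217.6610565185547), (44.279571533203125, 44.895660400390625), 86.02144622802734) [ 0.5218 -0.0835  0.15  ]
```

View pics/w3.png

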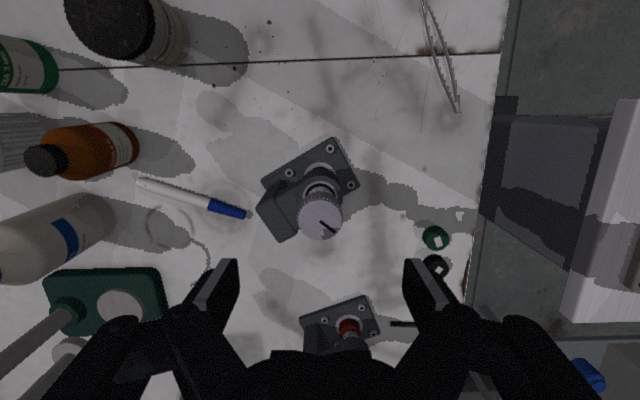

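```bash
python3 -m handwheel '[[0,-0.06,0.9,0.02,0,0,0],[0,0,0.9,0,0,0,0],[0,0,0.9,0,0,0,0],[0,0,0.7,0,0,0,0],[0,0,0.2,0,0,0,0]]'; python3 - <<'E'
from rig import robot
from h import *
s=rep(robot,[.521,-.081,.114])
s,c=look(robot,"w4")
E
```

```text
time_s: 5.95
eef_pos: [0.5277, -0.0818, 0.1182]
orientation: [[-0.999, 0.006, -0.047], [0.047, -0.002, -0.999], [-0.006, -1.0, 0.002]]
contact_force: [-0.3, 0.5, -0.3]
width: 0.0855
t 5.95 tcp [ 0.5277 -0.0818  0.1182] yaw 177.28 tilt fix [-0.002 -0.    -0.006] shift u [ 0.27   0.168 -0.019] j [ -8.8  21.6  -6.3  61.8  -0.1 -96.1] F [-0.3  0.5 -0.3] T [-0.01 -0.04  0.08] w 0.0855
```

View pics/w4.png

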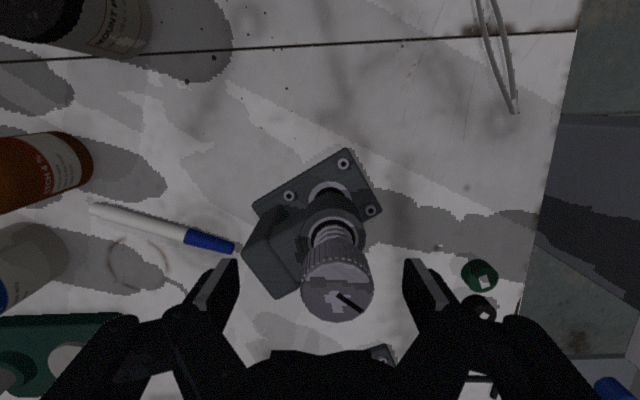

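```bash
python3 -m handwheel '[[0,0.27,0.17,-0.02,0,0,-0.005],[0,0,0,0,0,0,0]]'; python3 - <<'E'
from rig import robot
from h import *
s=rep(robot,[.521,-.081,.114])
E
```

```text
time_s: 6.2
eef_pos: [0.5219, -0.0811, 0.1149]
orientation: [[-0.999, 0.001, -0.049], [0.049, -0.002, -0.999], [-0.001, -1.0, 0.002]]
contact_force: [-0.6, -0.0, 0.0]
width: 0.0852
t 6.2 tcp [ 0.5219 -0.0811  0.1149] yaw 177.21 tilt fix [-0.002 -0.    -0.001] shift u [ 0.037  0.034 -0.   ] j [ -8.8  21.4  -7.2  61.3  -0.1 -96. ] F [-0.6 -0.   0. ] T [ 0.01  0.03 -0.02] w 0.0852
```

```bash
python3 -m handwheel '[[120,0.03,0,0,0,0,0],[200,0,0,0,0,0,0],[255,0,0,0,0,0,0],[255,0,0,0,0,0,0],[255,0,0,0,0,0,0]]' 30; python3 - <<'E'
from rig import robot
from h import *
s=rep(robot,[.521,-.081,.114])
E
```

```text
time_s: 6.7
eef_pos: [0.52, -0.0811, 0.118]
orientation: [[-0.999, 0.001, -0.05], [0.05, -0.003, -0.999], [-0.001, -1.0, 0.003]]
contact_force: [4.1, -0.1, -2.1]
width: 0.0332
t 6.7 tcp [ 0.52   -0.0811  0.118 ] yaw 177.15 tilt fix [-0.003 -0.    -0.001] shift u [-0.041  0.161 -0.008] j [ -8.8  21.   -7.2  61.7  -0.1 -95.9] F [ 4.1 -0.1 -2.1] T [ 0.05 -0.53  0.02] w 0.0332
```

```bash
python3 -m handwheel '[[255,-0.05,0.04,0,0,-0.08,0],[255,-0.03,0.04,0,0,-0.08,0]]' 30; python3 - <<'E'
from rig import robot
from h import *
s=rep(robot,[.521,-.081,.114])
s,c=look(robot,"w5")
E
```

```text
time_s: 6.9
eef_pos: [0.5199, -0.0811, 0.1174]
orientation: [[-0.993, -0.002, 0.114], [-0.114, -0.003, -0.993], [0.002, -1.0, 0.003]]
contact_force: [-3.5, -0.3, 7.5]
width: 0.0332
t 6.9 tcp [ 0.5199 -0.0811  0.1174] yaw -173.44 tilt fix [-0.003  0.     0.002] shift u [-0.046  0.137 -0.   ] j [  -8.8   21.2   -7.1   61.8   -0.2 -105.3] F [-3.5 -0.3  7.5] T [ 0.15  0.73 -0.02] w 0.0332
```

View pics/w5.png

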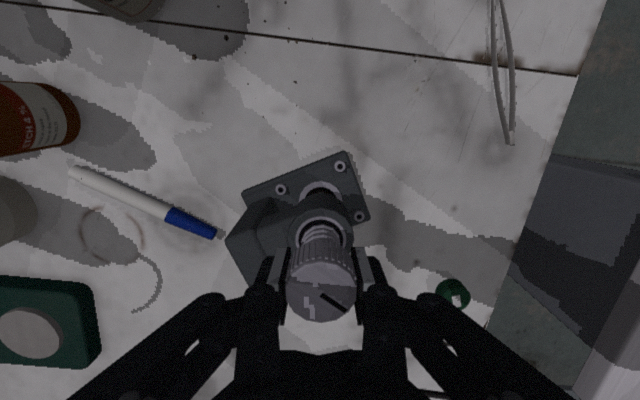

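```bash
python3 -m handwheel '[[255,0,0.03,0,0,-0.12,0],[255,0,0.03,0,0,-0.12,0],[255,0,0.03,0,0,-0.12,0],[255,0,0.03,0,0,-0.12,0]]' 30; python3 - <<'E'
from rig import robot
from h import *
s=rep(robot,[.521,-.081,.114])
E
```

```text
time_s: 7.35
eef_pos: [0.5196, -0.0813, 0.1176]
orientation: [[-0.817, -0.0, 0.577], [-0.577, -0.003, -0.817], [0.002, -1.0, 0.003]]
contact_force: [-3.1, -0.1, 4.7]
width: 0.0331
t 7.35 tcp [ 0.5196 -0.0813  0.1176] yaw -144.79 tilt fix [-0.003  0.     0.002] shift u [-0.053  0.145  0.022] j [  -8.8   21.1   -7.2   61.7   -0.2 -134. ] F [-3.1 -0.1  4.7] T [ 0.    0.62 -0.14] w 0.0331
```

```bash
python3 -m handwheel '[[255,0,0.03,0,0,-0.1,0],[255,0,0.03,0,0,-0.1,0],[255,0,0.03,0,0,-0.1,0],[255,0,0.03,0,0,-0.1,0]]' 30; python3 - <<'E'
from rig import robot
from h import *
s=rep(robot,[.521,-.081,.114])
s,c=look(robot,"w6")
E
```

```text
time_s: 7.75
eef_pos: [0.5194, -0.0815, 0.116]
orientation: [[-0.514, 0.001, 0.858], [-0.858, -0.004, -0.514], [0.003, -1.0, 0.003]]
contact_force: [-0.1, -0.1, -2.8]
width: 0.0335
t 7.75 tcp [ 0.5194 -0.0815  0.116 ] yaw -120.93 tilt fix [-0.003 -0.     0.003] shift u [-0.05   0.08   0.045] j [  -8.8   21.1   -7.5   61.4   -0.2 -157.9] F [-0.1 -0.1 -2.8] T [-0.03 -0.06 -0.04] w 0.0335
```

View pics/w6.png

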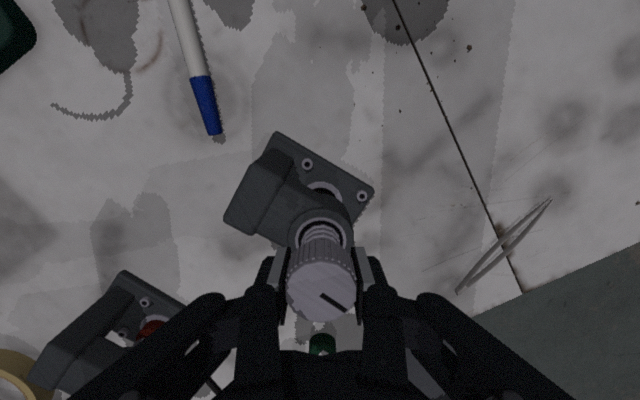

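```bash
python3 -m handwheel '[[255,0,0.06,0,0,-0.05,0],[255,0,0.06,0,0,-0.03,0],[255,0,0.06,0,0,0,0],[255,0,0.06,0,0,0,0]]' 30; python3 - <<'E'
from rig import robot
from h import *
s=rep(robot,[.521,-.081,.114])
E
```

```text
time_s: 8.2
eef_pos: [0.5194, -0.0815, 0.1105]
orientation: [[-0.444, 0.001, 0.896], [-0.896, -0.004, -0.444], [0.003, -1.0, 0.002]]
contact_force: [-6.5, 0.5, 13.9]
width: 0.0331
t 8.2 tcp [ 0.5194 -0.0815  0.1105] yaw -116.36 tilt fix [-0.002  0.     0.003] shift u [-0.047 -0.142  0.048] j [  -8.8   21.4   -7.9   60.6   -0.2 -162.4] F [-6.5  0.5 13.9] T [0.23 1.1  0.07] w 0.0331
```

```bash
python3 -m handwheel '[[255,0,0,0,0,0,0],[255,0,0.01,0,0,0.1,0],[255,0,0.01,0,0,0.1,0],[255,0,0.01,0,0,0.12,0],[255,0,0.01,0,0,0.12,0]]' 35; python3 - <<'E'
from rig import robot
from h import *
s=rep(robot,[.521,-.081,.114])
E
```

```text
time_s: 8.7
eef_pos: [0.5196, -0.0813, 0.1105]
orientation: [[-0.797, 0.002, 0.604], [-0.604, -0.004, -0.797], [0.0, -1.0, 0.004]]
contact_force: [-0.7, 0.5, -0.5]
width: 0.0328
t 8.7 tcp [ 0.5196 -0.0813  0.1105] yaw -142.84 tilt fix [-0.004 -0.     0.   ] shift u [-0.051 -0.141  0.024] j [  -8.8   21.4   -8.    60.5   -0.2 -135.9] F [-0.7  0.5 -0.5] T [0.01 0.14 0.05] w 0.0328
```

```bash
python3 -m handwheel '[[255,0,0.025,0,0,0.13,0],[255,0,0.02,0,0,0.13,0],[255,0,0.02,0,0,0.13,0],[255,0,0.02,0,0,0.13,0],[255,0,0.02,0,0,0.13,0]]' 35; python3 - <<'E'
from rig import robot
from h import *
s=rep(robot,[.521,-.081,.114])
s,c=look(robot,"w7")
E
```

```text
time_s: 9.2
eef_pos: [0.5201, -0.0811, 0.1096]
orientation: [[-0.999, 0.004, -0.034], [0.034, -0.004, -0.999], [-0.004, -1.0, 0.004]]
contact_force: [-0.5, 0.5, 0.4]
width: 0.0331
t 9.2 tcp [ 0.5201 -0.0811  0.1096] yaw 178.05 tilt fix [-0.004  0.    -0.004] shift u [-0.037 -0.177 -0.006] j [ -8.8  21.4  -8.1  60.3  -0.2 -96.8] F [-0.5  0.5  0.4] T [0.03 0.32 0.04] w 0.0331
```

View pics/w7.png

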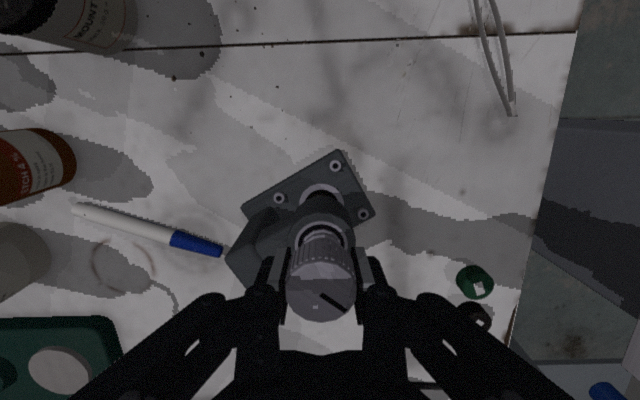

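```bash
python3 -m handwheel '[[255,0,0.02,0,0,0.14,0],[255,0,0.02,0,0,0.14,0],[255,0,0.02,0,0,0.14,0],[255,0,0.02,0,0,0.14,0],[255,0,0.02,0,0,0.14,0]]' 35;  python3 -c "
from rig import robot
from h import *
rep(robot,[.521,-.081,.114])"; python3 -m handwheel '[[255,0,0.02,0,0,0.14,0],[255,0,0.02,0,0,0.14,0],[255,0,0.02,0,0,0.14,0],[255,0,0.02,0,0,0.14,0],[255,0,0.02,0,0,0.14,0]]' 35;  python3 -c "
from rig import robot
from h import *
rep(robot,[.521,-.081,.114])"
```

```text
time_s: 9.75
eef_pos: [0.5206, -0.0813, 0.1088]
orientation: [[-0.727, 0.006, -0.687], [0.687, -0.004, -0.727], [-0.007, -1.0, -0.001]]
contact_force: [-2.9, 0.4, 1.8]
width: 0.0328
t 9.75 tcp [ 0.5206 -0.0813  0.1088] yaw 136.62 tilt fix [ 0.001  0.    -0.007] shift u [-0.005 -0.21  -0.023] j [ -8.8  21.4  -8.2  60.   -0.2 -55.4] F [-2.9  0.4  1.8] T [0.05 0.38 0.08] w 0.0328
time_s: 10.25
eef_pos: [0.5208, -0.0818, 0.108]
orientation: [[-0.092, 0.007, -0.996], [0.996, -0.005, -0.092], [-0.006, -1.0, -0.007]]
contact_force: [-1.2, 0.1, 2.8]
width: 0.0331
t 10.25 tcp [ 0.5208 -0.0818  0.108 ] yaw 95.27 tilt fix [ 0.007 -0.    -0.006] shift u [ 0.029 -0.24  -0.011] j [ -8.8  21.4  -8.3  59.8  -0.2 -14.1] F [-1.2  0.1  2.8] T [0.04 0.34 0.06] w 0.0331
```

```bash
python3 -m handwheel '[[255,0,0.02,0,0.003,0.14,-0.003],[255,0,0.02,0,0,0.14,0],[255,0,0.02,0,0,0.14,0],[255,0,0.02,0,0,0.14,0],[255,0,0.02,0,0,0.14,0]]' 35;  python3 -c "
from rig import robot
from h import *
rep(robot,[.521,-.081,.114])"; python3 -m handwheel '[[255,0,0.02,0,0,0.14,0],[255,0,0.02,0,0,0.14,0],[255,0,0.02,0,0,0.14,0],[255,0,0.02,0,0,0.14,0],[255,0,0.02,0,0,0.14,0]]' 35;  python3 -c "
from rig import robot
from h import *
rep(robot,[.521,-.081,.114]);look(robot,'w8')"
```

```text
time_s: 10.75
eef_pos: [0.5207, -0.0822, 0.1072]
orientation: [[0.589, 0.005, -0.808], [0.808, -0.003, 0.589], [0.0, -1.0, -0.006]]
contact_force: [-1.3, 0.9, 2.1]
width: 0.0331
t 10.75 tcp [ 0.5207 -0.0822  0.1072] yaw 53.93 tilt fix [0.006 0.    0.   ] shift u [ 0.048 -0.271  0.016] j [-8.9 21.6 -8.2 59.9 -0.1 27.2] F [-1.3  0.9  2.1] T [-0.04  0.37  0.08] w 0.0331
time_s: 11.25
eef_pos: [0.5202, -0.0825, 0.1064]
orientation: [[0.976, 0.005, -0.218], [0.218, -0.004, 0.976], [0.004, -1.0, -0.005]]
contact_force: [-1.2, -1.0, 1.8]
width: 0.0331
t 11.25 tcp [ 0.5202 -0.0825  0.1064] yaw 12.6 tilt fix [0.005 0.    0.004] shift u [ 0.044 -0.304  0.05 ] j [-8.9 21.5 -8.4 59.8 -0.2 68.5] F [-1.2 -1.   1.8] T [0.06 0.4  0.08] w 0.0331
```

View pics/w8.png

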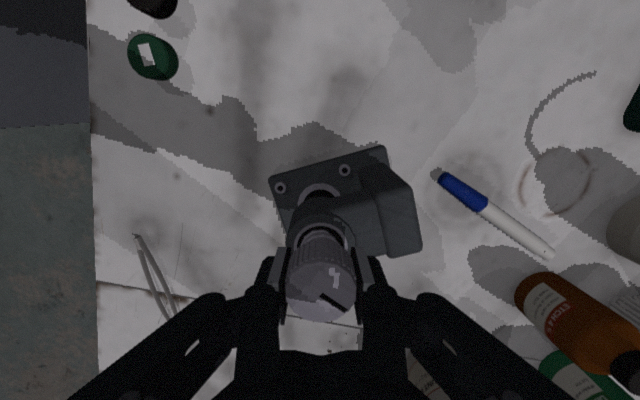

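```bash
python3 -m handwheel '[[255,0,0.02,0,0.003,0.14,0.003],[255,0,0.02,0,0,0.14,0],[255,0,0.02,0,0,0.14,0],[255,0,0.02,0,0,0.14,0],[255,0,0.02,0,0,0.14,0]]' 35;  python3 -c "
from rig import robot
from h import *
rep(robot,[.521,-.081,.114])"; python3 -m handwheel '[[255,0,0.02,0,0,0.14,0],[255,0,0.02,0,0,0.14,0],[255,0,0.02,0,0,0.14,0],[255,0,0.02,0,0,0.14,0],[255,0,0.02,0,0,0.14,0]]' 35;  python3 -c "
from rig import robot
from h import *
rep(robot,[.521,-.081,.114])"
```

```text
time_s: 11.8
eef_pos: [0.5197, -0.0824, 0.1056]
orientation: [[0.882, 0.002, 0.472], [-0.472, -0.001, 0.882], [0.002, -1.0, -0.001]]
contact_force: [-1.9, 0.4, 2.3]
width: 0.0331
t 11.8 tcp [ 0.5197 -0.0824  0.1056] yaw -28.16 tilt fix [ 0.001 -0.     0.002] shift u [ 0.021 -0.337  0.073] j [-9.000e+00  2.170e+01 -8.300e+00  5.990e+01 -1.000e-01  1.092e+02] F [-1.9  0.4  2.3] T [0.1  0.47 0.05] w 0.0331
time_s: 12.3
eef_pos: [0.5194, -0.082, 0.1048]
orientation: [[0.362, 0.002, 0.932], [-0.932, -0.001, 0.362], [0.002, -1.0, 0.002]]
contact_force: [-1.1, 0.1, 2.6]
width: 0.0332
t 12.3 tcp [ 0.5194 -0.082   0.1048] yaw -68.78 tilt fix [-0.002 -0.     0.002] shift u [-0.013 -0.369  0.076] j [ -9.   21.7  -8.4  59.8  -0.  149.8] F [-1.1  0.1  2.6] T [0.15 0.33 0.1 ] w 0.0332
```

```bash
python3 -m handwheel '[[255,0,0.02,0,0,0.12,0],[255,0,0.02,0,0,0.11,0],[255,0,0.02,0,0,0.11,0],[255,0,0.01,0,0,0.03,0],[255,0,0,0,0,0,0]]' 35;  python3 -c "
from rig import robot
from h import *
rep(robot,[.521,-.081,.114])"
```

```text
time_s: 12.8
eef_pos: [0.5193, -0.0818, 0.1045]
orientation: [[0.002, 0.003, 1.0], [-1.0, -0.001, 0.002], [0.001, -1.0, 0.003]]
contact_force: [-0.7, 0.1, -0.2]
width: 0.033
t 12.8 tcp [ 0.5193 -0.0818  0.1045] yaw -89.87 tilt fix [-0.003  0.     0.001] shift u [-0.031 -0.382  0.067] j [ -8.9  21.7  -8.5  59.6  -0.  170.9] F [-0.7  0.1 -0.2] T [-0.01  0.18 -0.03] w 0.033
```

```bash
python3 - <<'E'
from rig import robot
from h import *
s,c=look(robot,"w9"); P=pts(c); z=P[...,2]
u0,v0=321,290
b=P[270:318,295:350].reshape(-1,3); d=c["depth"][270:318,295:350].ravel()>0
q=b[d&(np.hypot(b[:,0]-.5195,b[:,1]+.0815)<.012)&(b[:,2]>.11)]; print(len(q),np.median(q,0).round(4))
A=ray(c,321,293,.136);B=ray(c,345,311,.136); print("groove yaw",np.degrees(np.arctan2(*(B-A)[[1,0]])))
cv2.imwrite("pics/w9z.png",cv2.resize(c["img"][220:330,260:390],None,fx=5,fy=5,interpolation=2))
for n in("top","scene"):
    k=robot.capture(n);cv2.imwrite(f"pics/{n}9.png",k["img"])
    p0=dict(np.load(n+"0.npz")); Q=pts(k)
    m=(k["depth"]>0)&(np.hypot(Q[...,0]-.52,Q[...,1]+.081)<.015)&(Q[...,2]>.12)&(Q[...,2]<.15); print(n,m.sum(), np.percentile(Q[m][:,2],[50,80]) if m.any() else '')
rep(robot,[.52,-.081,.1])
E
```

```text
1772 [ 0.52   -0.0817  0.1364]
groove yaw -131.3744250560962
top 0 
scene 55 [0.13534394 0.13636751]
t 12.95 tcp [ 0.5194 -0.0818  0.1044] yaw -89.92 tilt fix [-0.003 -0.     0.001] shift u [-0.031  0.177  0.025] j [ -8.9  21.7  -8.5  59.6  -0.  171. ] F [-0.8 -0.4  1. ] T [-0.08  0.19  0.  ] w 0.0334
```

View pics/w9z.png

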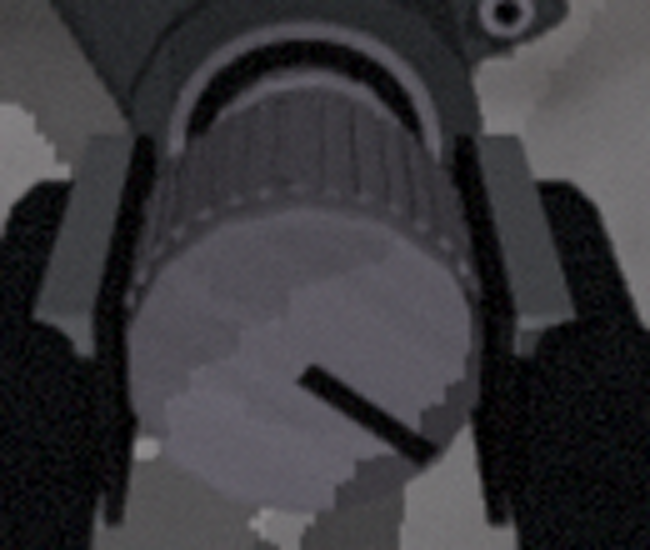

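View pics/scene9.png

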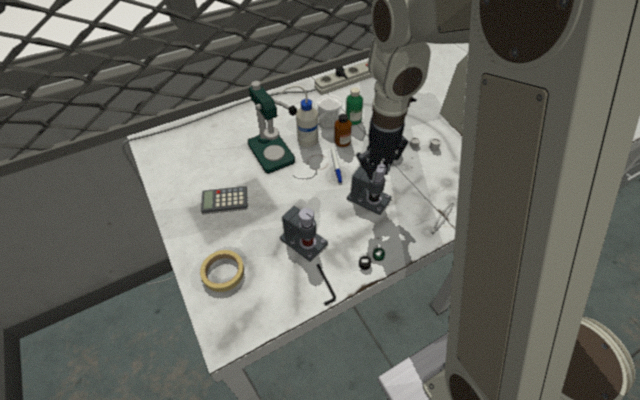

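```bash
python3 -m handwheel '[[255,0,0,0,0,0,0],[255,0,0,0,0,0,0]]' 40; python3 -c "
from rig import robot
from h import *
s=rep(robot,[.521,-.081,.114]);print(s['joint_velocities'].round(2));print(robot.job_done())"
```

```text
time_s: 13.15
eef_pos: [0.5193, -0.0817, 0.1044]
orientation: [[0.003, 0.003, 1.0], [-1.0, -0.001, 0.003], [0.001, -1.0, 0.003]]
contact_force: [-1.1, 0.1, 0.0]
width: 0.0331
t 13.15 tcp [ 0.5193 -0.0817  0.1044] yaw -89.8 tilt fix [-0.003  0.     0.001] shift u [-0.029 -0.383  0.068] j [ -8.9  21.7  -8.5  59.7  -0.  170.9] F [-1.1  0.1  0. ] T [-0.04  0.14 -0.03] w 0.0331
[-0.06 -0.02 -0.   -0.01 -0.05 -0.45]
the job is handed in; nothing more can be done
None
```

The proud screw is started in its thread and the job is handed in, at 13.2 s of the 72 s allowed. No verdict is reported, so what follows is from my own checks.

**What I did:** I gripped the head and turned it about 66° anticlockwise under light pressure. It dropped about 7 mm, at an estimated screw_turn of 0.15. I then turned it about 333° clockwise in the same grip, feeding down with the thread, and left the gripper holding it at 40 N.

**Last checks:**
- **Turn:** about 5.94 rad from the groove in the wrist picture and 5.97 from the wrist joint, so no slip showed. The allowed range is 5.58 to 6.98. I stopped short of a full 2π because joint 6, at 171°, was close to its 180° limit.
- **Height:** the head's middle measured about 124.4 mm above the bench, against a limit of 126.5 mm.
- **Grip and rest:** finger opening 33 mm, arm at rest, outside force about 1 N.
- **Surroundings:** the last scene picture shows nothing obviously moved among the things in view, and the arm stayed well away from the finished clamp. I judged this by eye and did not measure each item.

**Disagreements:**
- The screw's position differed by up to 6 mm between the fixed cameras and by about 4 mm between the two wrist views. The grip itself then set the centre.
- During the forward turn the fingers sank 6.0 mm against about 6.5 mm expected, while the picture showed the head at the right height.

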